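Unload the orange-capped spindle from the cleaning cabinet

ROBOT

A 6-joint arm with a two-finger parallel gripper is mounted at the origin on the work surface. World frame = base frame: x ahead of the robot, y to its left, z up, the work surface at z = 0. Lengths are in m, angles in rad, forces in N, time in s.
With the tool pointing down it reaches from about 0.25 to 0.8 m from the base axis. Payload 3.9 kg.
Tool frame: the origin (TCP) lies midway between the tips of the shut fingers; the grasp point (between the pads) lies 19 mm behind it; z points along the fingers, y is the direction in which the jaws open and shut (so a half turn about z gives the same grasp; the last joint's range is limited). The gripper opens to 85 mm and grips with 20 to 120 N. Pads are 22 mm wide; open, the fingers measure 114 mm over their backs; the gripper's body (76 mm by 85 mm) begins 54 mm behind the grasp point. The pads swing forward as they close: fully open they stand 13 mm farther back than shut.
Start: joints at [1.121, 0.26, -0.138, 1.173, 0, 1.571], TCP at [0.228, 0.473, 0.21] pointing down, gripper open.
Joint ranges: [-2.78, 2.78], [-0.83, 1.72], [-1.28, 1.37], [-1.9, 2.12], [-1.57, 1.48], [-3.14, 3.14]. Speed limits (rad/s): [2.57, 2.57, 3.14, 3.14, 3.14, 3.14].

INTERFACE

Orientations are given as a unit quaternion [x, y, z, w].
In Python, from plant import telemetry, vision, sign_off gives the robot as it stands. The module is installed in compiled form; this text tells all that it offers.
- The arm moves only by the tool step_arm, never from a script. Its argument "plan" is a list of rows, each an object with "travel": the shift along the tool's x, y, z in cm, a list of three; "turn": the turn about the tool's z in degrees. A call has exactly 5 rows; each row is the pose to reach, as a shift and turn from the pose commanded when the call began, along the tool's axes at that moment; what a row does not reach only later rows make up. A row lasts 1/10 s, in which the tool goes at most 50 mm and 8.59 degrees, less where a joint would pass 70% of its speed; a pose out of reach is approached as far as the arm can. A call with a gripper value outside its range is refused whole. "fingers" is the closure in counts, from 0 (fully open) to 255 (shut), set as the call begins (left out, the last holds). The fingers move at their own pace and stop on an object; "force" is the grip in N (left out, the last holds). Time passes only in rows, so rows that repeat a pose let the fingers close, or fill a call up. It gives the time, the measured TCP pose, the force and the opening at its end, in the units of the state.
- telemetry.observe(): the state, without advancing time (a new reading comes with each control period).
- vision.grab_frame(name): name is "scene" or "top" or "wrist"; returns the picture (480x640x3 uint8, red, green, blue); there is no depth.
- vision.camera_info(name): a dict with "fx", "fy", "cx", "cy" (pixels), "R" (3x3) and "t" (3): a world point X has camera coordinates R X + t. Camera axes: x right, y down, z forward; pixel columns grow to the right and rows downward; lengths in m; the calibration is good to about 2 mm. A picture is of the moment at which its call begins: read the wrist's pose just before it. camera_info takes no time and is no camera call; for the wrist camera it gives the pose at the moment of the call.
- sign_off(): hands the job in, once; it reports no verdict.
The state is a dict: "t": time; "joints": joint angles; "qd": joint speeds; "joint_efforts": joint torques, N m; "position": TCP position; "tcp_rot": TCP orientation; "contact_force": force on the tool from outside, world axes, zero at the start; "ft_torque": the same for the moment, N m; "width": finger opening in m.
Only numpy, scipy, OpenCV 4.12 (cv2) and the standard library are available. Lean on these libraries where they do the work, as an engineer would, in place of code of your own. Each camera call takes 0.05 s, during which the arm holds its last target.

TASK

First swing the cleaning cabinet's door wide open, about square to the front or further. Then turn the carousel inside (the black T-bar above the roof turns it) until the orange-capped spindle faces the doorway, and take that spindle out and set it down gently, standing upright, inside the empty brown tray. Leave the door wide open and the grey-capped spindles standing in their pockets, and do not push or knock over the yellow oil bottle.

Things in the scene. Friction and masses are not known exactly. Their poses are not given: they have to be found in the camera images.
- cabinet: Green-framed, clear-panelled cabinet, 236 deep (x) x 250 wide (y) x 285 mm tall, fixed. Origin on the table under the carousel's axis, at mid width and depth; its x axis points from doorway to back. Doorway on its -x side, 118 mm from the origin, 222 mm wide, 24 to 273 mm above the table, no lip. The roof reaches to the doorway: reach in from the front with the hand leaning about 40 degrees.
- door (a joint): Door angle in rad: 0 shut, grows as it swings out to the front, 1.57 square to the front, stop at 1.9; may start a little ajar. Vertical hinge at the doorway's left (+y) edge; door 246 mm wide, 14 mm thick, top 285 mm above the table. No latch or spring: a slightly stiff hinge (0.12 N m) leaves it where it is put.
- door_handle (a point): Grip point of the door handle: upright black round rod, 16 mm diameter, 105 mm long, its axis 58 mm in front of the door's outer face and 226 mm along the door from the hinge. The point is on the rod's axis, 30 mm below the tops of rod and door. Brackets join rod and door 31 mm and more below the point, so fingers can straddle it from above in any direction and the rod can turn between them.
- door_hinge (a point): Point on the door's vertical hinge axis, at the height of the grip point. Seen from above the door opens clockwise about it.
- carousel: Five-pocket aluminium turntable, 214 mm diameter; turns either way about the vertical through its origin, no stops, slightly stiff (0.06 N m), stays put. Upper face 40 mm above the table, 12 mm above its origin. Its x axis runs along the T-bar. Pockets 75 mm from the axis, 72 degrees apart: flat seats among four pins 10 mm tall with 3 mm play; lift a spindle over 10 mm to free it.
- knob (a point): Centre of the black T-bar on top of the carousel's shaft, above the roof: 90 mm long (along the carousel's x axis), 16 mm wide, 32 mm tall; turns as one with the carousel. The point is on the axis, 315 mm above the table; the bar spans 298 to 330 mm, with a 44 mm collar 8 mm tall under it.
- spindle_orange_center (a point): The wanted spindle: upright, steel, orange cap and broad orange band, 100 mm tall; foot 46 mm diameter (lowest 16 mm), shank 36 mm from 22 to 88 mm above the foot, cap tapering to 30 mm; about 0.3 kg. The point is its centre, 50 mm above its foot; z is its axis. Starts in a pocket next to the one nearest the doorway, left or right, 57 to 87 degrees from straight ahead.
- spindle_side_center (a point): a bare steel spindle with a grey cap and a broad dark band, otherwise the same shape and size as the orange-capped one; this point is its centre, half-way up. Starts in the pocket on the other side of the one nearest the doorway. Leave it in its pocket.
- spindle_front_center (a point): a bare steel spindle with a grey cap and a broad dark band, otherwise the same shape and size as the orange-capped one; this point is its centre, half-way up. Starts in the pocket nearest the doorway. Leave it in its pocket.
- spindle_back_center (a point): a bare steel spindle with a grey cap and a broad dark band, otherwise the same shape and size as the orange-capped one; this point is its centre, half-way up. Starts in a pocket at the back. Leave it in its pocket.
- tray: Empty open brown steel tray, fixed to the table, 170 mm (its x) by 220 mm (its y) outside, walls 4 mm thick and 32 mm high, floor 4 mm thick. Origin under its centre, on the table.
- oil: Yellow oil bottle, 60 mm diameter, 150 mm tall, standing at the left; a bystander.

How it is judged:
On the way, in this order (a step that is already met when the one before it is completed fails the run):
1. the door is wide open (more than 1.3 rad) (value of joint door above 1.3 rad), for 0.2 s.
2. the orange-capped spindle, still in its pocket, faces the doorway within about 20 degrees (x of spindle_orange_center in the frame of cabinet below -0.067 m and horizontal distance between spindle_orange_center and knob below 0.085 m and height (world z) of spindle_orange_center below 0.096 m), for 0.2 s.
At the end, for the whole second after the job is handed in: The door is more than 1.3 rad open; the orange-capped spindle stands upright (within 0.08 rad), released and at rest on the tray's floor, inside its walls; the three grey-capped spindles stand upright in the carousel (value of joint door above 1.3 rad and x of spindle_orange_center in the frame of tray between -0.066 and 0.066 m and y of spindle_orange_center in the frame of tray between -0.091 and 0.091 m and z of spindle_orange_center in the frame of tray between 0.045 and 0.06 m and angle between spindle_orange_center's own z axis and vertical below 0.08 rad and linear speed of spindle_orange below 0.02 m/s and contact force between the fingers and spindle_orange below 0.05 N and horizontal distance between spindle_side_center and knob between 0.06 and 0.09 m and angle between each of spindle_side_center, spindle_front_center, spindle_back_center's own z axis and vertical below 0.1 rad and height (world z) of each of spindle_side_center, spindle_front_center, spindle_back_center below 0.1 m and horizontal distance between spindle_front_center and knob between 0.06 and 0.09 m and horizontal distance between spindle_back_center and knob between 0.06 and 0.09 m); the robot touches nothing.
It fails at once if the orange-capped spindle is dropped (falls free faster than 0.6 m/s, some 20 mm) or thrown (linear speed of spindle_orange above 0.6 m/s and contact force between the fingers and spindle_orange below 0.1 N).
It fails at once if the orange-capped spindle is tipped over (angle between spindle_orange_center's own z axis and vertical above 1 rad).
It fails at once if the oil bottle is pushed more than 40 mm or knocked over (distance of oil from where it was at the start of the episode above 0.04 m or angle between oil's own z axis and vertical above 0.5 rad).
It also fails if it takes over 72 s, if anything falls off the work surface, if the arm or the gripper's body presses on something with over 40 N, if the wrist force passes 120 N, or if a joint passes its speed limit or range.

## Working session

There is one attempt and no reset: what is moved stays moved. The work goes in short steps, Python scripts to look and compute and a tool call to move; the robot and the scene stay as the last step left them, time stands still between calls to the robot, and variables do not carry over. Pictures are saved under pics/ and viewed, and the job is handed in when it is done.

Besides the shell and the picture viewer there is one more tool, called by a JSON object that holds its "name" and its "arguments". step_arm: Moves the arm, as the interface text tells. Its arguments: {"type":"object","properties":{"plan":{"type":"array","items":{"type":"object","properties":{"travel":{"type":"array","items":{"type":"number"}},"turn":{"type":"number"}}}},"fingers":{"type":"number"},"force":{"type":"number"}},"required":["plan"]}

```bash
mkdir -p pics; ls
python3 - <<'E'
from plant import telemetry, vision
import cv2,json
s=telemetry.observe(); print({k:(v if not hasattr(v,'tolist') else v.tolist()) for k,v in s.items()})
for n in ["scene","top","wrist"]:
    print(n,vision.camera_info(n))
    im=vision.grab_frame(n); cv2.imwrite(f"pics/{n}0.png",im[:,:,::-1])
E
```

```text
pics
{'t': 0.0, 'joints': [1.1209879277192745, 0.2607035753135392, -0.13938791902556047, 1.1726981126983167, 5.53023277222295e-06, 1.5707689174987014], 'qd': [-0.0006428006683422221, -0.0007581260504748713, -0.0008238867095794907, 0.0001985650684461262, 0.0017795795659763364, -0.0028770158389576526], 'joint_efforts': [-0.00015814191556273727, -40.56794285774231, 25.392132997512817, 0.01895570196211338, 9.380825076732435e-05, -1.9050548871746287e-06], 'position': [0.2279465339658111, 0.47212047699264154, 0.20924756227005084], 'tcp_rot': [0.22299950779185357, 0.9748180477533962, -0.0009709203140501602, -0.0002249724250815707], 'contact_force': [0.3124815043516487, -0.14614994132126355, -1.3643371911039472], 'ft_torque': [-0.0075367046398257575, 0.04104096649191148, -0.04601289466322201], 'width': 0.0855532467707296}
scene {'fx': 569.0237815842561, 'fy': 569.0237815842561, 'cx': 324.65252348193496, 'cy': 230.19893871892438, 'R': array([[ 0.70764653, -0.70655965,  0.00313777],
       [-0.66634333, -0.66883216, -0.32962114],
       [ 0.23499564,  0.23116443, -0.94410807]]), 't': array([-0.39871171,  0.52916677,  1.22545007])}
top {'fx': 566.829207769957, 'fy': 566.829207769957, 'cx': 311.432797021728, 'cy': 235.21999767988373, 'R': array([[-0.0048532 , -0.9998284 , -0.01787808],
       [-0.99731995,  0.00614465, -0.07290516],
       [ 0.0730025 ,  0.01747634, -0.99717863]]), 't': array([0.07410019, 0.64390109, 1.47462972])}
wrist {'fx': 380.5227866261432, 'fy': 380.5227866261432, 'cx': 316.373084975836, 'cy': 242.72374738586515, 'R': array([[ 0.4328098 ,  0.90148398, -0.00152241],
       [ 0.86161168, -0.41316891,  0.29481649],
       [ 0.26514333, -0.12891119, -0.95555268]]), 't': array([-0.52495863, -0.03855311,  0.37891648])}
```

View pics/scene0.png

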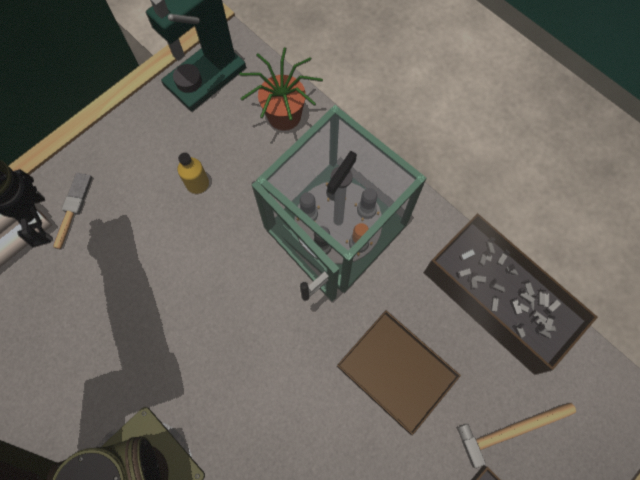

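View pics/top0.png

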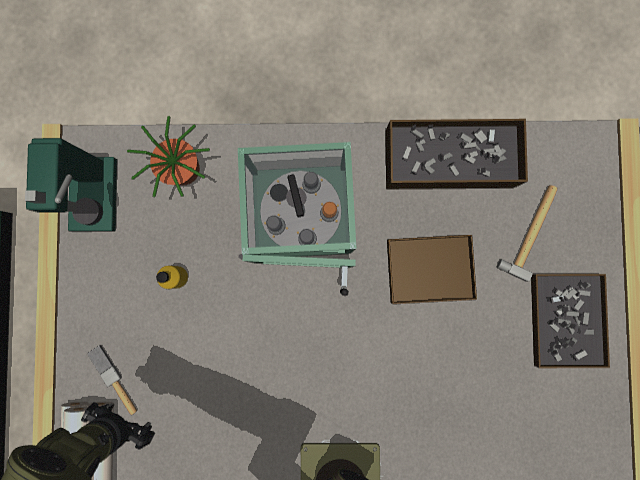

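View pics/wrist0.png

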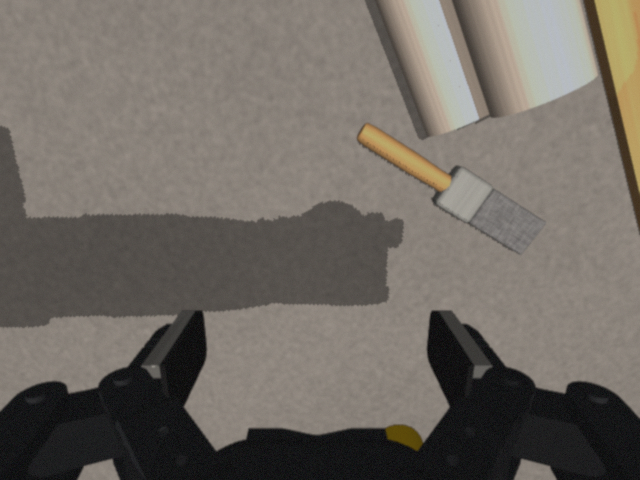

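```bash
cat > h.py <<'E'
import numpy as np,cv2
from scipy.spatial.transform import Rotation as Ro
from plant import telemetry,vision
def ray(c,u,v):
    d=np.array([(u-c['cx'])/c['fx'],(v-c['cy'])/c['fy'],1.0]); R=np.array(c['R'])
    return -R.T@np.array(c['t']), R.T@d
def plane(c,u,v,z):
    o,d=ray(c,u,v); return o+d*(z-o[2])/d[2]
def tri(obs):
    A=np.zeros((3,3));b=np.zeros(3);L=[]
    for c,u,v in obs:
        o,d=ray(c,u,v); d=d/np.linalg.norm(d); P=np.eye(3)-np.outer(d,d); A+=P;b+=P@o;L.append((o,P))
    X=np.linalg.solve(A,b); return X,[np.linalg.norm(P@(X-o)) for o,P in L]
def proj(c,X):
    p=np.array(c['R'])@np.array(X)+np.array(c['t']); return c['fx']*p[0]/p[2]+c['cx'],c['fy']*p[1]/p[2]+c['cy']
def crop(im,x0,y0,x1,y1,f,fn):
    cv2.imwrite(fn,cv2.resize(im[y0:y1,x0:x1],None,fx=f,fy=f,interpolation=cv2.INTER_CUBIC))
def st():
    s=telemetry.observe(); R=Ro.from_quat(s['tcp_rot'])
    print('t',round(s['t'],2),'p',np.round(s['position'],4),'F',np.round(s['contact_force'],1),'w',round(s['width'],4),'q',np.round(s['joints'],2)); print(np.round(R.as_matrix(),3)); return s,R.as_matrix()
E
python3 - <<'E'
from h import *
t=cv2.imread('pics/top0.png');s=cv2.imread('pics/scene0.png')
crop(t,230,130,370,310,4.2,'pics/topz.png') ; crop(s,240,100,440,310,3.8,'pics/scz.png')
crop(t,150,225,250,305,4,'pics/oil.png')
E
```

```text
(no output)
```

View pics/topz.png

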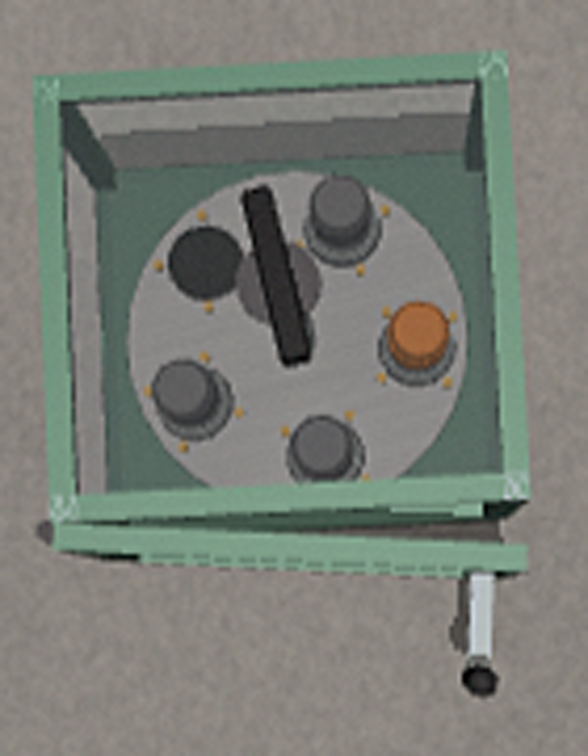

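View pics/scz.png

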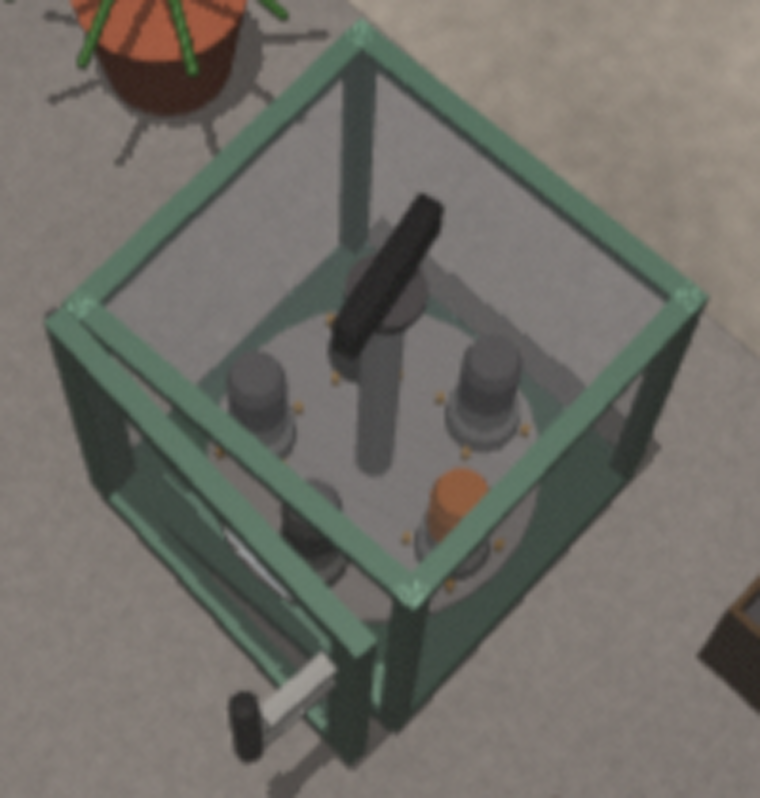

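Run:
```python
from h import *
ct=vision.camera_info('top');cs=vision.camera_info('scene')
T=lambda x,y:(ct,230+x/4.2,130+y/4.2); S=lambda x,y:(cs,240+x/3.8,100+y/3.8)
def r(n,*o): X,e=tri(o); print(n,np.round(X,4),np.round(e,4)); return X
r('rod top',T(482,674),S(245,700))
kf=r('knob far',T(257,188),S(430,200)); kn=r('knob near',T(296,362),S(343,345))
r('orange top',T(420,326),S(461,486))
C=[(35,78),(508,55),(530,495),(50,515)]
for p,q in zip(C,[(360,22),(707,298),(412,605),(48,318)]): 
    r('corner',T(*p),S(*q)); print(plane(*T(*p),.285))
# door top front right/ hinge
print('door top',plane(*T(527,550),.285),plane(*T(55,535),.285))
print('caps z.14',[np.round(plane(*T(*p),.14)[:2],3).tolist() for p in [(340,200),(420,326),(323,440),(184,385)]])
# masks
t=cv2.imread('pics/top0.png');hsv=cv2.cvtColor(t,cv2.COLOR_BGR2HSV)
m=cv2.inRange(hsv,(5,60,50),(18,170,150));m[:, :380]=0;m[:, 480:]=0;m[:230]=0;m[310:]=0
cn=max(cv2.findContours(m,0,2)[0],key=cv2.contourArea);b=cv2.minAreaRect(cn);print(b)
box=cv2.boxPoints(b); P=[plane(ct,u,v,.032) for u,v in box];print(np.round(P,4), 'c',np.mean(P,0))
m=cv2.inRange(hsv,(20,120,80),(32,255,255));m[:, :150]=0;m[:, 190:]=0
cn=max(cv2.findContours(m,0,2)[0],key=cv2.contourArea);u,v=cv2.minEnclosingCircle(cn)[0];print('oil',u,v,plane(ct,u,v,.08))
s=cv2.imread('pics/scene0.png');hsv=cv2.cvtColor(s,cv2.COLOR_BGR2HSV)
m=cv2.inRange(hsv,(5,60,50),(18,170,150));m[:, :330]=0;m[:, 465:]=0;m[:305]=0;m[440:]=0
cn=max(cv2.findContours(m,0,2)[0],key=cv2.contourArea);b=cv2.minAreaRect(cn)
P=[plane(cs,u,v,.032) for u,v in cv2.boxPoints(b)];print('scene',np.round(P,4), 'c',np.mean(P,0))
```

```text
rod top [ 0.5043 -0.0051  0.2881] [0.0007 0.0007]
knob far [0.7498 0.108  0.3314] [0.0009 0.0009]
knob near [0.6645 0.0882 0.3149] [0.0007 0.0007]
orange top [0.7007 0.0235 0.157 ] [0.0007 0.0007]
corner [0.818  0.2264 0.2875] [0.0001 0.0001]
[0.81842553 0.22680896 0.285     ]
corner [ 0.8267 -0.0219  0.2927] [0.0001 0.0001]
[ 0.82845034 -0.02220665  0.285     ]
corner [ 0.5962 -0.0304  0.295 ] [0.0005 0.0005]
[ 0.59703133 -0.03129471  0.285     ]
corner [0.5847 0.2243 0.2609] [0.0053 0.0053]
[0.58806282 0.21794162 0.285     ]
door top [ 0.56856286 -0.02944291  0.285     ] [0.57765676 0.21529615 0.285     ]
caps z.14 [[0.778, 0.069], [0.703, 0.023], [0.637, 0.08], [0.67, 0.16]]
((431.9668884277344, 268.98602294921875), (65.63773345947266, 84.14763641357422), 86.3086166381836)
[[ 0.6327 -0.13    0.032 ]
 [ 0.6456 -0.3496  0.032 ]
 [ 0.475  -0.3561  0.032 ]
 [ 0.4619 -0.1385  0.032 ]] c [ 0.55381496 -0.24355277  0.032     ]
oil 169.14865112304688 278.1486511230469 [0.53299379 0.43195268 0.08      ]
scene [[ 0.4579 -0.1375  0.032 ]
 [ 0.6335 -0.1286  0.032 ]
 [ 0.6437 -0.3533  0.032 ]
 [ 0.4742 -0.3548  0.032 ]] c [ 0.5522975  -0.24354006  0.032     ]
```

```bash
cat >> h.py <<'E'
def rows(*targets):
    """world displacement from current measured pose to each target, in tool axes, cm"""
    s,R=st(); p=np.array(s['position'])
    for T in targets: print('  ',np.round(R.T@(np.array(T)-p)*100,1), 'cm')
E
python3 - <<'E'
from h import *
rows((.3,.35,.33),(.504,-.005,.33),(.504,-.005,.24))
E
```

```text
t 0.15 p [0.228  0.4723 0.2095] F [0.4 0.8 0.1] w 0.085 q [ 1.12  0.26 -0.14  1.17  0.    1.57]
[[-0.901  0.435 -0.001]
 [ 0.435  0.901 -0.001]
 [ 0.    -0.002 -1.   ]]
   [-11.8  -7.9 -12. ] cm
   [-45.6 -31.  -12. ] cm
   [-45.6 -31.   -3. ] cm
```

{"name": "step_arm", "arguments": {"plan": [{"travel": [-3,-2,-3],"turn": 0},{"travel": [-6,-4,-6],"turn": 0},{"travel": [-9.5,-6.5,-9],"turn": 0},{"travel": [-13.2,-9,-12],"turn": 0},{"travel": [-17.2,-11.7,-12],"turn": 0}], "fingers": 100, "force": 30}}

```text
t: 0.65
position: [0.3321, 0.2959, 0.3331]
tcp_rot: [0.222, 0.975, 0.003, 0.002]
contact_force: [1.3, -0.2, -0.9]
width: 0.0522
```

{"name": "step_arm", "arguments": {"plan": [{"travel": [-4,-2.7,0],"turn": 0},{"travel": [-8,-5.4,0],"turn": 0},{"travel": [-12,-8.1,0],"turn": 0},{"travel": [-16,-10.8,0],"turn": 0},{"travel": [-20,-13.5,0],"turn": 0}]}}

```text
t: 1.15
position: [0.4524, 0.0853, 0.3298]
tcp_rot: [0.223, 0.975, 0.0, -0.0]
contact_force: [1.9, 1.0, -0.4]
width: 0.0521
```

Run:
```python
from h import *
rows((.504,-.005,.33),(.504,-.005,.24))
im=vision.grab_frame('wrist');cv2.imwrite('pics/w1.png',im[:,:,::-1])
```

```text
t 1.15 p [0.4524 0.0853 0.3298] F [ 1.9  1.  -0.4] w 0.0521 q [ 0.19  0.12 -0.    1.44  0.    0.64]
[[-0.901  0.435 -0.   ]
 [ 0.435  0.901  0.   ]
 [ 0.     0.    -1.   ]]
   [-8.6 -5.9 -0. ] cm
   [-8.6 -5.9  9. ] cm
```

View pics/w1.png

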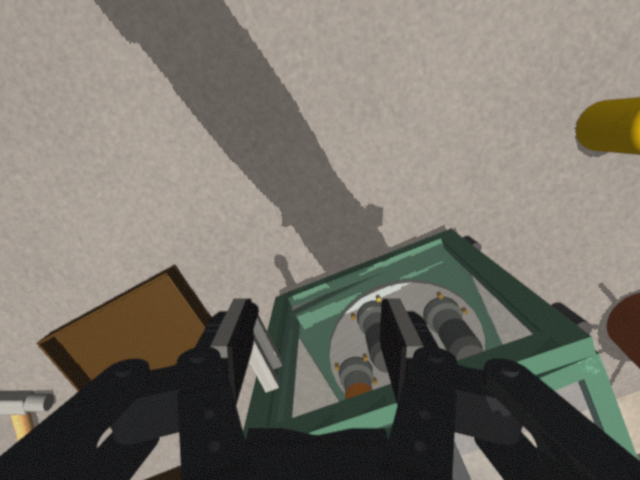

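{"name": "step_arm", "arguments": {"plan": [{"travel": [-3,-2,0],"turn": 0},{"travel": [-6,-4,0],"turn": 0},{"travel": [-8.6,-5.9,0],"turn": 0},{"travel": [-8.6,-5.9,1],"turn": 0},{"travel": [-8.6,-5.9,2],"turn": 0}]}}

```text
t: 1.7
position: [0.5037, -0.0036, 0.3089]
tcp_rot: [0.224, 0.975, 0.0, -0.0]
contact_force: [-0.5, -0.2, -0.3]
width: 0.052
```

Run:
```python
from h import *
rows((.504,-.005,.24))
for n in ['top','scene']:
  im=vision.grab_frame(n)[:,:,::-1]; crop(im,*( (270,200,430,320) if n=='top' else (230,200,390,320)),4,f'pics/{n}1.png')
```

```text
t 1.7 p [ 0.5037 -0.0036  0.3089] F [-0.5 -0.2 -0.3] w 0.052 q [-0.01  0.2   0.04  1.41  0.    0.44]
[[-0.9    0.436 -0.001]
 [ 0.436  0.9    0.   ]
 [ 0.001  0.    -1.   ]]
   [-0.1 -0.1  6.9] cm
```

View pics/top1.png

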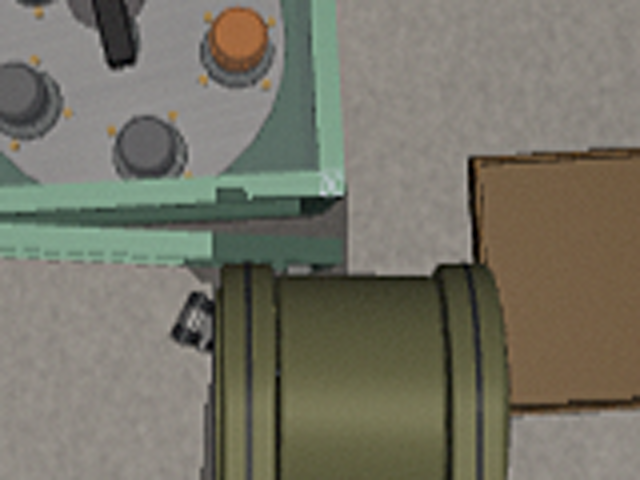

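View pics/scene1.png

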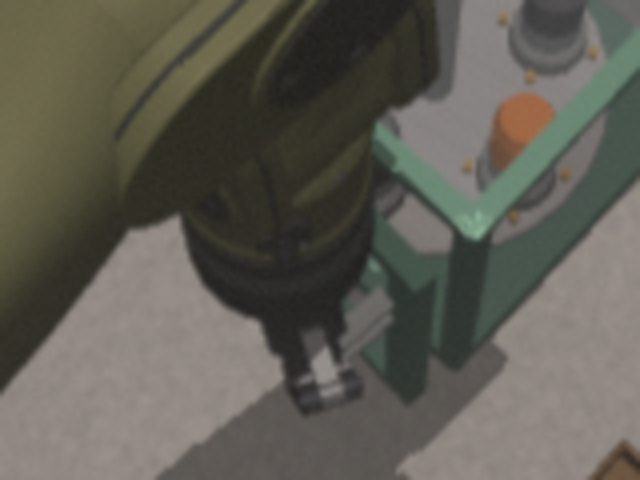

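{"name": "step_arm", "arguments": {"plan": [{"travel": [0,0,2],"turn": 0},{"travel": [0,0,4],"turn": 0},{"travel": [0,0,6],"turn": 0},{"travel": [0,0,6.7],"turn": 0},{"travel": [0,0,6.7],"turn": 0}]}}

```text
t: 2.3
position: [0.5025, -0.0025, 0.2422]
tcp_rot: [0.222, 0.975, -0.0, -0.001]
contact_force: [-0.5, -0.4, 0.6]
width: 0.0518
```

{"name": "step_arm", "arguments": {"plan": [{"travel": [0,0,0],"turn": 0},{"travel": [0,0,0],"turn": 0},{"travel": [0,0,0],"turn": 0},{"travel": [0,0,0],"turn": 0},{"travel": [0,0,0],"turn": 0}], "fingers": 255, "force": 25}}

```text
t: 2.8
position: [0.5034, -0.006, 0.2443]
tcp_rot: [0.224, 0.975, -0.003, 0.001]
contact_force: [-2.7, -7.3, 4.4]
width: 0.0149
```

Run:
```python
from h import *
s,R=st(); p=s['position']
h=np.array([.582,.217]); v=p[:2]-h; print(np.linalg.norm(v))
for a in range(6,110,6):
    c,sn=np.cos(np.radians(-a)),np.sin(np.radians(-a)); w=np.array([[c,-sn],[sn,c]])@v+h
    print(a,np.round(w,3),np.round((R.T@np.r_[w-p[:2],0])*100,1)[:2])
```

```text
t 2.8 p [ 0.5034 -0.006   0.2443] F [-2.7 -7.3  4.4] w 0.0149 q [-0.01  0.21 -0.12  1.24 -0.01  0.44]
[[-0.9    0.436  0.001]
 [ 0.436  0.9   -0.006]
 [-0.003 -0.005 -1.   ]]
0.23647498586899185
6 [0.481 0.003] [ 2.5 -0.1]
12 [0.459 0.015] [ 4.9 -0. ]
18 [0.438 0.029] [7.4 0.3]
24 [0.419 0.045] [9.8 1. ]
30 [0.402 0.063] [12.1  1.8]
36 [0.387 0.083] [14.3  2.9]
42 [0.374 0.104] [16.4  4.3]
48 [0.364 0.126] [18.3  5.8]
54 [0.355 0.149] [20.1  7.5]
60 [0.35  0.174] [21.7  9.5]
66 [0.346 0.198] [23.  11.5]
72 [0.346 0.223] [24.2 13.7]
78 [0.347 0.247] [25.1 16. ]
84 [0.352 0.272] [25.7 18.4]
90 [0.359 0.296] [26.2 20.8]
96 [0.368 0.318] [26.3 23.3]
102 [0.38 0.34] [26.2 25.8]
108 [0.394 0.361] [25.8 28.2]
```

{"name": "step_arm", "arguments": {"plan": [{"travel": [2.5,-0.3,0],"turn": 0},{"travel": [4.9,-0.2,0],"turn": 0},{"travel": [7.4,0.1,0],"turn": 0},{"travel": [9.8,0.8,0],"turn": 0},{"travel": [12.1,1.6,0],"turn": 0}]}}

```text
t: 3.3
position: [0.4028, 0.0642, 0.2443]
tcp_rot: [0.224, 0.975, 0.001, 0.002]
contact_force: [5.4, 2.3, -1.4]
width: 0.0148
```

{"name": "step_arm", "arguments": {"plan": [{"travel": [2.2,1.1,0],"turn": 0},{"travel": [4.3,2.5,0],"turn": 0},{"travel": [6.2,4,0],"turn": 0},{"travel": [8,5.7,0],"turn": 0},{"travel": [9.6,7.7,0],"turn": 0}]}}

```text
t: 3.8
position: [0.3471, 0.1746, 0.2442]
tcp_rot: [0.224, 0.975, -0.001, -0.0]
contact_force: [-1.9, -2.2, 5.5]
width: 0.0147
```

{"name": "step_arm", "arguments": {"plan": [{"travel": [1.3,2,0],"turn": 0},{"travel": [2.5,4.2,0],"turn": 0},{"travel": [3.4,6.5,0],"turn": 0},{"travel": [4,8.9,0],"turn": 0},{"travel": [4.5,11.3,0],"turn": 0}]}}

```text
t: 4.3
position: [0.356, 0.297, 0.244]
tcp_rot: [0.223, 0.975, 0.0, -0.001]
contact_force: [-1.9, -1.5, 4.4]
width: 0.0146
```

Run:
```python
from h import *
st()
im=vision.grab_frame('top')[:,:,::-1];cv2.imwrite('pics/top2.png',im)
```

```text
t 4.3 p [0.356 0.297 0.244] F [-1.9 -1.5  4.4] w 0.0146 q [ 0.69  0.14 -0.2   1.23  0.    1.14]
[[-0.901  0.435 -0.001]
 [ 0.435  0.901  0.001]
 [ 0.002  0.    -1.   ]]
```

View pics/top2.png

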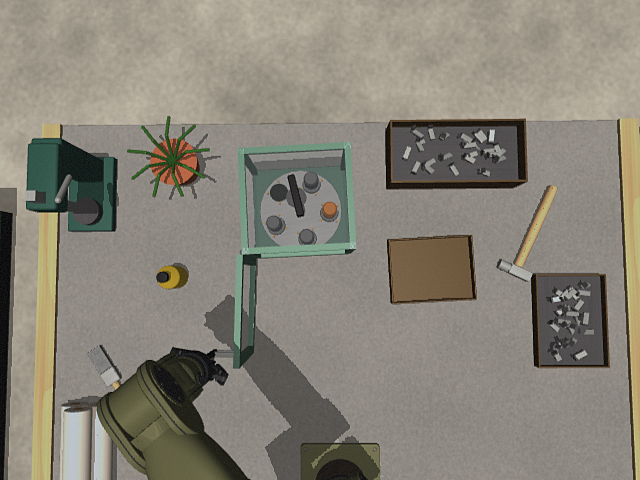

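{"name": "step_arm", "arguments": {"plan": [{"travel": [0,0,0],"turn": 0},{"travel": [0,0,0],"turn": 0},{"travel": [0,0,0],"turn": 0},{"travel": [0,0,-3],"turn": 0},{"travel": [0,0,-7],"turn": 0}], "fingers": 100}}

```text
t: 4.85
position: [0.3561, 0.2942, 0.312]
tcp_rot: [0.224, 0.975, -0.002, -0.001]
contact_force: [0.7, 0.9, 1.1]
width: 0.0518
```

Run:
```python
from h import *
ct=vision.camera_info('top')
im=vision.grab_frame('top')[:,:,::-1];cv2.imwrite('pics/top3.png',im)
g=im.max(axis=2).astype(int); m=((g<38)*255).astype(np.uint8)
m2=np.zeros_like(m);m2[168:222,282:310]=m[168:222,282:310]
cn=sorted(cv2.findContours(m2,0,2)[0],key=cv2.contourArea)[-1];r=cv2.minAreaRect(cn);print(r)
bp=cv2.boxPoints(r);P=np.array([plane(ct,u,v,.33)[:2] for u,v in bp]);print(np.round(P,4),P.mean(0))
l=[(np.linalg.norm(P[i]-P[(i+1)%4]),P[i]-P[(i+1)%4]) for i in range(2)];print(l); d=max(l,key=lambda a:a[0])[1];print('bar deg',np.degrees(np.arctan2(d[1],d[0])))
crop(im,225,130,365,375,2.4,'pics/top3z.png')
rows((.356,.297,.38),(.707,.097,.38),(.707,.097,.30))
```

```text
((300.9836120605469, 212.8196563720703), (4.609327793121338, 8.70650863647461), 39.80556869506836)
[[0.6655 0.0966]
 [0.6797 0.0848]
 [0.6733 0.0774]
 [0.6592 0.0892]] [0.66943682 0.08701206]
[(np.float64(0.018408210540803143), array([-0.01411555,  0.01181581])), (np.float64(0.00976976440013944), array([0.00631763, 0.00745224]))]
bar deg 140.06806616389676
t 4.9 p [0.359  0.2966 0.3197] F [2.4 3.5 4.3] w 0.0519 q [ 0.69  0.13 -0.03  1.41 -0.    1.14]
[[-0.9    0.436  0.006]
 [ 0.436  0.9    0.005]
 [-0.004  0.007 -1.   ]]
   [ 0.3 -0.  -6. ] cm
   [-40.   -2.8  -5.9] cm
   [-40.   -2.8   2.1] cm
```

View pics/top3z.png

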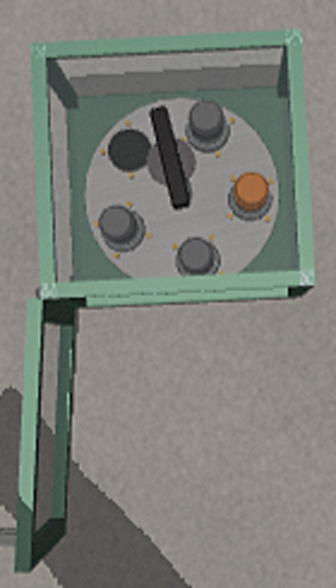

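Run:
```python
from h import *
ct=vision.camera_info('top')
im=cv2.imread('pics/top3.png')
g=im.max(axis=2).astype(int)
print(g[195,285:308])
for th in (45,55,62):
    m2=np.zeros(g.shape,np.uint8);m2[168:222,287:310]=(g[168:222,287:310]<th)*255
    cn=sorted(cv2.findContours(m2,0,2)[0],key=cv2.contourArea)[-1];r=cv2.minAreaRect(cn);print(th,r)
    bp=cv2.boxPoints(r);P=np.array([plane(ct,u,v,.325)[:2] for u,v in bp]);
    l=[(np.linalg.norm(P[i]-P[(i+1)%4]),P[i]-P[(i+1)%4]) for i in range(2)]; d=max(l,key=lambda a:a[0])[1];print(P.mean(0),[a[0] for a in l],'bar deg',np.degrees(np.arctan2(d[1],d[0])))
```

```text
[ 57  85  93  91  93  93  78  18  52  47  44  48  51  40  33  97  93  89
  87  85  86 129 147]
45 ((295.4706115722656, 195.38235473632812), (42.20119857788086, 7.518603801727295), 75.96376037597656)
[0.70744587 0.09880695] [np.float64(0.016014130687088658), np.float64(0.09039766537237934)] bar deg 13.735655584273484
55 ((295.4356994628906, 195.38381958007812), (42.192256927490234, 8.24520492553711), 75.0685806274414)
[0.70744275 0.09888297] [np.float64(0.01756153529796366), np.float64(0.09038030834066084)] bar deg 14.620807710159132
62 ((295.5294494628906, 195.11764526367188), (42.6862678527832, 8.246212005615234), 75.96376037597656)
[0.70801447 0.09868101] [np.float64(0.017565008279567706), np.float64(0.09144267712085284)] bar deg 13.732016003890969
```

{"name": "step_arm", "arguments": {"plan": [{"travel": [-2,0,-4],"turn": -8},{"travel": [-6,-0.4,-6],"turn": -16},{"travel": [-10,-0.7,-6.5],"turn": -24},{"travel": [-14,-1,-6.5],"turn": -32},{"travel": [-18,-1.3,-6.5],"turn": -40}]}}

```text
t: 5.4
position: [0.5152, 0.2044, 0.3786]
tcp_rot: [-0.126, 0.992, 0.0, 0.001]
contact_force: [-0.1, 0.7, 0.5]
width: 0.0519
```

Run:
```python
from h import *
s,R=st();print(np.degrees(np.arctan2(R[1,1],R[0,1])))
rows((.7075,.0985,.38),(.7075,.0985,.30))
```

```text
t 5.4 p [0.5152 0.2044 0.3786] F [-0.1  0.7  0.5] w 0.0519 q [ 0.38  0.31  0.36  1.63 -0.    0.12]
[[-0.968 -0.25   0.002]
 [-0.25   0.968  0.001]
 [-0.002  0.    -1.   ]]
104.49745453976631
t 5.4 p [0.5152 0.2044 0.3786] F [-0.1  0.7  0.5] w 0.0519 q [ 0.38  0.31  0.36  1.63 -0.    0.12]
[[-0.968 -0.25   0.002]
 [-0.25   0.968  0.001]
 [-0.002  0.    -1.   ]]
   [-16.  -15.1  -0.1] cm
   [-15.9 -15.1   7.9] cm
```

{"name": "step_arm", "arguments": {"plan": [{"travel": [-3.2,-3,0],"turn": 0},{"travel": [-6.4,-6,0],"turn": 0},{"travel": [-9.6,-9,0],"turn": 0},{"travel": [-12.8,-12,0],"turn": 0},{"travel": [-16,-15.1,0],"turn": 0}]}}

```text
t: 5.9
position: [0.7028, 0.0999, 0.3787]
tcp_rot: [-0.123, 0.992, -0.0, 0.001]
contact_force: [1.7, 0.6, -0.0]
width: 0.0523
```

Run:
```python
from h import *
rows((.7075,.0985,.38),(.7075,.0985,.30))
im=vision.grab_frame('scene')[:,:,::-1];crop(im,240,100,440,310,2.8,'pics/sc3.png')
```

```text
t 5.9 p [0.7028 0.0999 0.3787] F [ 1.7  0.6 -0. ] w 0.0523 q [ 0.14  0.71  1.07  1.93 -0.   -0.11]
[[-0.97  -0.244  0.001]
 [-0.244  0.97  -0.   ]
 [-0.001 -0.    -1.   ]]
   [-0.4 -0.2 -0.1] cm
   [-0.4 -0.2  7.9] cm
```

View pics/sc3.png

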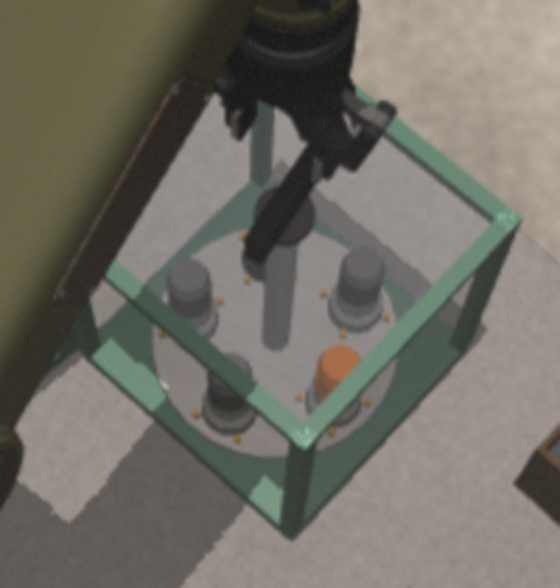

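{"name": "step_arm", "arguments": {"plan": [{"travel": [-0.3,-0.1,2],"turn": 0},{"travel": [-0.3,-0.1,4],"turn": 0},{"travel": [-0.3,-0.1,6],"turn": 0},{"travel": [-0.3,-0.1,7.6],"turn": 0},{"travel": [-0.3,-0.1,7.6],"turn": 0}]}}

```text
t: 6.45
position: [0.703, 0.101, 0.2997]
tcp_rot: [-0.123, 0.992, -0.0, -0.003]
contact_force: [-0.2, 0.3, -0.2]
width: 0.0516
```

{"name": "step_arm", "arguments": {"plan": [{"travel": [0,0,0],"turn": 0},{"travel": [0,0,0],"turn": 0},{"travel": [0,0,0],"turn": 0},{"travel": [0,0,0],"turn": 0},{"travel": [0,0,0],"turn": 0}], "fingers": 255, "force": 25}}

```text
t: 6.95
position: [0.706, 0.0985, 0.3043]
tcp_rot: [-0.123, 0.992, -0.003, 0.002]
contact_force: [0.2, -7.0, 2.4]
width: 0.015
```

{"name": "step_arm", "arguments": {"plan": [{"travel": [0,0,0],"turn": 8.5},{"travel": [0,0,0],"turn": 17},{"travel": [0,0,0],"turn": 25.5},{"travel": [0,0,0],"turn": 34},{"travel": [0,0,0],"turn": 42}]}}

```text
t: 7.45
position: [0.7065, 0.1004, 0.3043]
tcp_rot: [0.243, 0.97, -0.001, 0.003]
contact_force: [2.5, -3.0, 1.0]
width: 0.015
```

{"name": "step_arm", "arguments": {"plan": [{"travel": [0,0,0],"turn": 8.5},{"travel": [0,0,0],"turn": 17},{"travel": [0,0,0],"turn": 25.5},{"travel": [0,0,0],"turn": 34},{"travel": [0,0,0],"turn": 42}]}}

```text
t: 7.95
position: [0.7079, 0.1016, 0.3043]
tcp_rot: [0.574, 0.819, 0.002, 0.003]
contact_force: [5.8, -0.2, -0.3]
width: 0.0151
```

Run:
```python
from h import *
st()
im=vision.grab_frame('scene')[:,:,::-1];crop(im,240,100,440,310,2.8,'pics/sc4.png')
```

```text
t 7.95 p [0.7079 0.1016 0.3043] F [ 5.8 -0.2 -0.3] w 0.0151 q [ 0.14  0.62  0.69  1.63 -0.    1.37]
[[-0.34   0.94   0.008]
 [ 0.94   0.34  -0.   ]
 [-0.003  0.007 -1.   ]]
```

View pics/sc4.png

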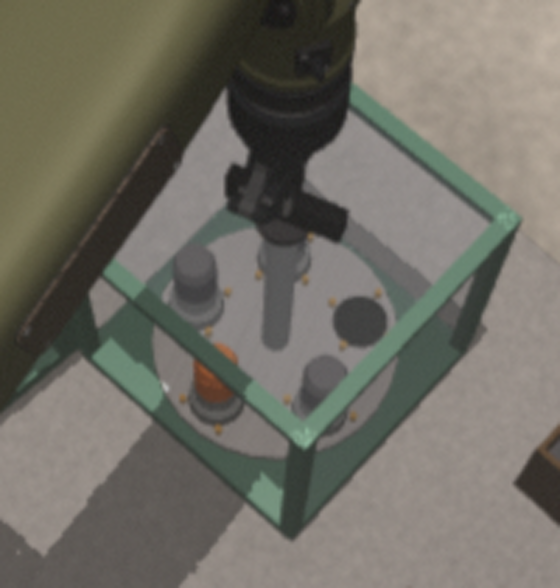

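{"name": "step_arm", "arguments": {"plan": [{"travel": [0,0,0],"turn": 0},{"travel": [0,0,0],"turn": 0},{"travel": [0,0,0],"turn": 0},{"travel": [0,0,-3],"turn": 0},{"travel": [0,0,-7],"turn": 0}], "fingers": 100}}

```text
t: 8.5
position: [0.7026, 0.1018, 0.3687]
tcp_rot: [0.572, 0.82, -0.003, -0.003]
contact_force: [1.1, 0.6, 0.5]
width: 0.0516
```

Run:
```python
from h import *
st()
im=vision.grab_frame('scene')[:,:,::-1];crop(im,240,100,440,310,2.8,'pics/sc5.png')
```

```text
t 8.5 p [0.7026 0.1018 0.3687] F [1.1 0.6 0.5] w 0.0516 q [ 0.14  0.7   1.03  1.9  -0.    1.36]
[[-0.346  0.938 -0.008]
 [ 0.938  0.346 -0.001]
 [ 0.002 -0.008 -1.   ]]
```

View pics/sc5.png

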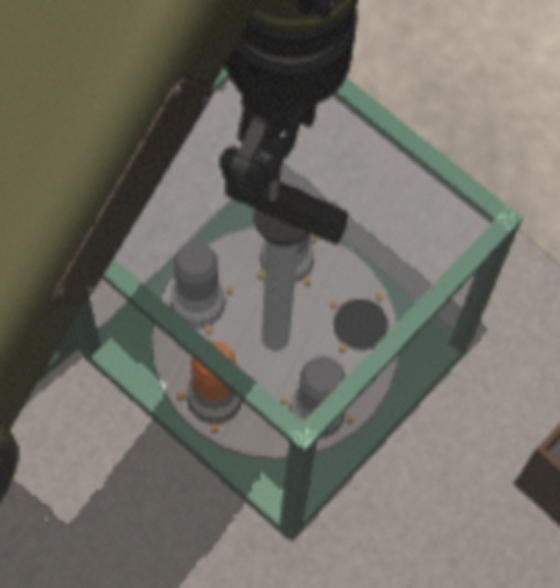

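{"name": "step_arm", "arguments": {"plan": [{"travel": [0,0,-2],"turn": -8},{"travel": [0,0,-4],"turn": -16},{"travel": [0,0,-7],"turn": -24},{"travel": [0,0,-10],"turn": -32},{"travel": [0,0,-13],"turn": -40}]}}

```text
t: 9.05
position: [0.6912, 0.1001, 0.4458]
tcp_rot: [0.254, 0.966, 0.014, 0.033]
contact_force: [0.6, 0.4, 1.5]
width: 0.0519
```

Run:
```python
from h import *
st()
```

```text
t 9.05 p [0.6912 0.1001 0.4458] F [0.6 0.4 1.5] w 0.0519 q [0.14 0.75 1.36 2.12 0.   0.66]
[[-0.869  0.49   0.071]
 [ 0.492  0.87   0.01 ]
 [-0.057  0.044 -0.997]]
```

{"name": "step_arm", "arguments": {"plan": [{"travel": [0,0,1],"turn": -7},{"travel": [0,0,2],"turn": -14},{"travel": [0,0,3],"turn": -21},{"travel": [0,0,4],"turn": -28},{"travel": [0,0,4],"turn": -36}]}}

```text
t: 9.55
position: [0.6934, 0.1004, 0.4029]
tcp_rot: [-0.057, 0.998, 0.003, 0.033]
contact_force: [-0.3, -0.6, 0.2]
width: 0.0519
```

Run:
```python
from h import *
st()
```

```text
t 9.55 p [0.6934 0.1004 0.4029] F [-0.3 -0.6  0.2] w 0.0519 q [0.14 0.61 0.93 1.83 0.   0.03]
[[-0.991 -0.114  0.066]
 [-0.113  0.994  0.01 ]
 [-0.067  0.002 -0.998]]
```

{"name": "step_arm", "arguments": {"plan": [{"travel": [0,0,-5],"turn": 0},{"travel": [0,0,-10],"turn": 0},{"travel": [0,0,-15],"turn": 0},{"travel": [0,0,-20],"turn": 0},{"travel": [0,0,-25],"turn": 0}]}}

```text
t: 10.05
position: [0.6709, 0.0971, 0.5003]
tcp_rot: [-0.054, 0.996, 0.007, 0.075]
contact_force: [0.3, 1.0, 0.3]
width: 0.0519
```

Run:
```python
from h import *
st()
```

```text
t 10.05 p [0.6709 0.0971 0.5003] F [0.3 1.  0.3] w 0.0519 q [ 0.14  0.67  1.37  2.12 -0.    0.04]
[[-0.983 -0.108  0.148]
 [-0.106  0.994  0.021]
 [-0.15   0.005 -0.989]]
```

{"name": "step_arm", "arguments": {"plan": [{"travel": [0,0,-25],"turn": 0},{"travel": [0,0,-50],"turn": 0},{"travel": [0,0,-50],"turn": 0},{"travel": [0,0,-50],"turn": 0},{"travel": [0,0,-50],"turn": 0}]}}

```text
t: 10.55
position: [0.6459, 0.0935, 0.5552]
tcp_rot: [-0.054, 0.992, 0.01, 0.116]
contact_force: [0.3, -0.1, -1.4]
width: 0.0518
```

Run:
```python
from h import *
st()
```

```text
t 10.55 p [0.6459 0.0935 0.5552] F [ 0.3 -0.1 -1.4] w 0.0518 q [0.14 0.59 1.36 2.12 0.   0.04]
[[-0.967 -0.109  0.229]
 [-0.104  0.994  0.033]
 [-0.231  0.008 -0.973]]
```

{"name": "step_arm", "arguments": {"plan": [{"travel": [0,0,-25],"turn": 0},{"travel": [0,0,-50],"turn": 0},{"travel": [0,0,-50],"turn": 0},{"travel": [0,0,-50],"turn": 0},{"travel": [0,0,-50],"turn": 0}]}}

```text
t: 11.05
position: [0.6152, 0.089, 0.6095]
tcp_rot: [-0.053, 0.986, 0.014, 0.158]
contact_force: [0.2, -0.4, -0.1]
width: 0.0519
```

{"name": "step_arm", "arguments": {"plan": [{"travel": [-10,0,-25],"turn": 0},{"travel": [-15,0,-50],"turn": 0},{"travel": [-15,0,-50],"turn": 0},{"travel": [-15,0,-50],"turn": 0},{"travel": [-15,0,-50],"turn": 0}]}}

```text
t: 11.55
position: [0.5864, 0.0827, 0.6526]
tcp_rot: [-0.053, 0.98, 0.017, 0.193]
contact_force: [0.4, 0.7, 0.1]
width: 0.0518
```

Run:
```python
from h import *
st()
```

```text
t 11.55 p [0.5864 0.0827 0.6526] F [0.4 0.7 0.1] w 0.0518 q [0.14 0.43 1.36 2.12 0.   0.03]
[[-0.92  -0.11   0.376]
 [-0.097  0.994  0.054]
 [-0.38   0.013 -0.925]]
```

{"name": "step_arm", "arguments": {"plan": [{"travel": [0,0,-25],"turn": 0},{"travel": [0,0,-50],"turn": 0},{"travel": [0,0,-50],"turn": 0},{"travel": [0,0,-50],"turn": 0},{"travel": [0,0,-50],"turn": 0}]}}

```text
t: 12.05
position: [0.5474, 0.0773, 0.7018]
tcp_rot: [-0.052, 0.97, 0.021, 0.235]
contact_force: [0.4, 0.6, -0.5]
width: 0.0517
```

{"name": "step_arm", "arguments": {"plan": [{"travel": [0,0,-25],"turn": 0},{"travel": [0,0,-50],"turn": 0},{"travel": [0,0,-50],"turn": 0},{"travel": [0,0,-50],"turn": 0},{"travel": [0,0,-50],"turn": 0}]}}

```text
t: 12.55
position: [0.5045, 0.0712, 0.7472]
tcp_rot: [-0.052, 0.96, 0.024, 0.276]
contact_force: [-1.0, 0.4, -0.4]
width: 0.0521
```

{"name": "step_arm", "arguments": {"plan": [{"travel": [0,0,-25],"turn": 0},{"travel": [0,0,-50],"turn": 0},{"travel": [0,0,-50],"turn": 0},{"travel": [0,0,-50],"turn": 0},{"travel": [0,0,-50],"turn": 0}]}}

```text
t: 13.05
position: [0.4578, 0.0647, 0.7889]
tcp_rot: [-0.051, 0.947, 0.028, 0.316]
contact_force: [0.3, 0.6, -0.3]
width: 0.0516
```

Run:
```python
from h import *
st()
```

```text
t 13.05 p [0.4578 0.0647 0.7889] F [ 0.3  0.6 -0.3] w 0.0516 q [0.14 0.17 1.36 2.12 0.   0.03]
[[-0.794 -0.114  0.596]
 [-0.079  0.993  0.085]
 [-0.602  0.02  -0.798]]
```

{"name": "step_arm", "arguments": {"plan": [{"travel": [0,0,-25],"turn": 0},{"travel": [0,0,-50],"turn": 0},{"travel": [0,0,-50],"turn": 0},{"travel": [0,0,-50],"turn": 0},{"travel": [0,0,-50],"turn": 0}], "fingers": 60}}

```text
t: 13.55
position: [0.4078, 0.0578, 0.8263]
tcp_rot: [-0.05, 0.932, 0.031, 0.357]
contact_force: [-0.1, -0.2, 0.2]
width: 0.0653
```

Run:
```python
from h import *
s,R=st()
print(s['qd'])
c=vision.camera_info('wrist');C=-np.array(c['R']).T@c['t'];print('cam in tool',R.T@(C-s['position']), 'axes',np.round(R.T@np.array(c['R']).T,2))
for n in ['top','scene','wrist']:
  cv2.imwrite(f'pics/{n}6.png',vision.grab_frame(n)[:,:,::-1])
crop(cv2.imread('pics/scene6.png'),240,100,440,310,2.8,'pics/sc6.png')
crop(cv2.imread('pics/top6.png'),230,130,430,320,3,'pics/to6.png')
```

```text
t 13.55 p [0.4078 0.0578 0.8263] F [-0.1 -0.2  0.2] w 0.0653 q [0.14 0.09 1.36 2.12 0.   0.03]
[[-0.741 -0.116  0.662]
 [-0.071  0.993  0.094]
 [-0.668  0.023 -0.744]]
[-0.00067588 -0.02740591 -0.01082201 -0.00400548 -0.002168    0.00080861]
cam in tool [ 0.07587391  0.00089847 -0.1634512 ] axes [[ 0.   -0.96 -0.3 ]
 [ 1.    0.    0.  ]
 [-0.   -0.3   0.96]]
```

View pics/sc6.png

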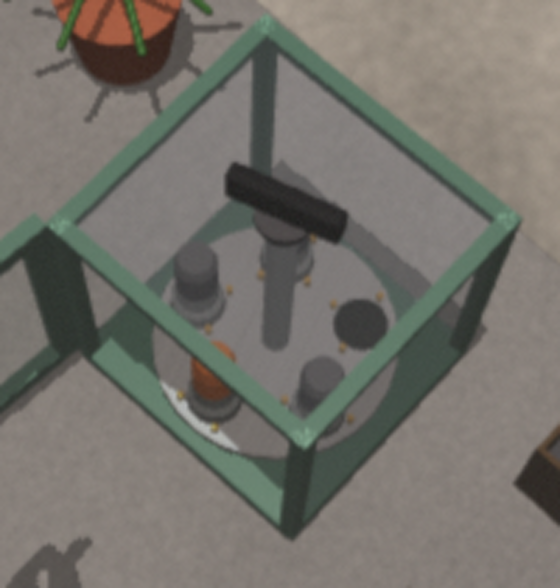

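View pics/to6.png

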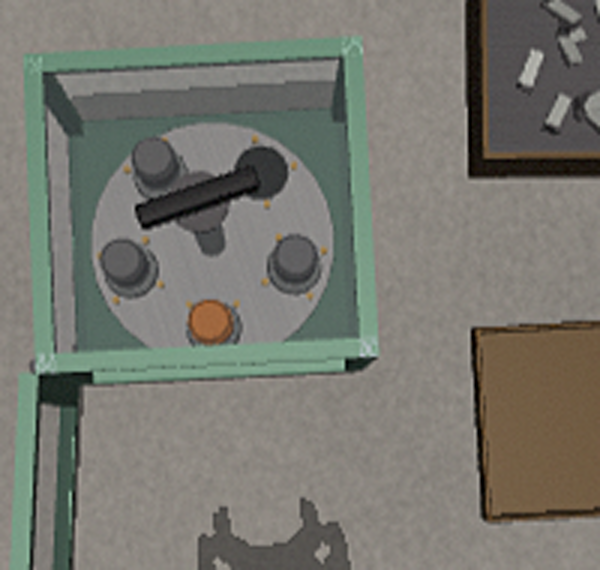

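View pics/wrist6.png

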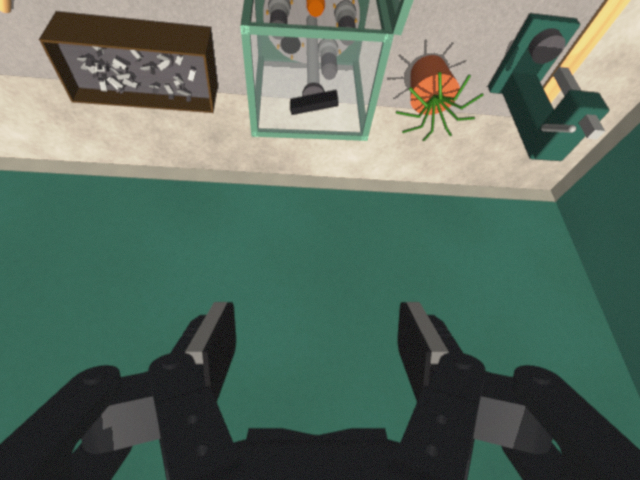

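Run:
```python
from h import *
ct=vision.camera_info('top');cs=vision.camera_info('scene')
im=cv2.imread('pics/top6.png'); g=im.max(axis=2).astype(int)
m2=np.zeros(g.shape,np.uint8);m2[183:208,272:320]=(g[183:208,272:320]<55)*255
cn=sorted(cv2.findContours(m2,0,2)[0],key=cv2.contourArea)[-1];r=cv2.minAreaRect(cn);print(r)
P=np.array([plane(ct,u,v,.325)[:2] for u,v in cv2.boxPoints(r)])
l=[(np.linalg.norm(P[i]-P[(i+1)%4]),P[i]-P[(i+1)%4]) for i in range(2)]; d=max(l,key=lambda a:a[0])[1];print(P.mean(0),[a[0] for a in l],np.degrees(np.arctan2(d[1],d[0])))
def orange(f,box):
    im=cv2.imread(f);h=cv2.cvtColor(im,cv2.COLOR_BGR2HSV);m=cv2.inRange(h,(4,110,60),(16,255,255))
    k=np.zeros_like(m);x0,y0,x1,y1=box;k[y0:y1,x0:x1]=m[y0:y1,x0:x1]
    cn=max(cv2.findContours(k,0,2)[0],key=cv2.contourArea);print(f,cv2.boundingRect(cn),cv2.minAreaRect(cn),cv2.contourArea(cn));return cn
a=orange('pics/top6.png',(285,220,320,250)); b=orange('pics/scene6.png',(300,215,335,250))
(u,v),_=cv2.minEnclosingCircle(a);print(plane(ct,u,v,.13),plane(ct,u,v,.14))
X,e=tri([(ct,300,236.5),(cs,240+219/2.8,100+350/2.8)]);print(X,e)
for X in [(.6325,.0956,.14)]: print(proj(ct,X),proj(cs,X))
```

```text
((297.6192932128906, 193.56422424316406), (13.122220993041992, 47.029273986816406), 73.3007583618164)
[0.71119484 0.0941942 ] [np.float64(0.09999138301908171), np.float64(0.028122397815589634)] 106.4117154867238
pics/top6.png (293, 230, 15, 15) ((300.0, 237.0), (14.0, 14.0), 90.0) 148.0
pics/scene6.png (309, 228, 13, 14) ((313.0, 236.0), (16.970561981201172, 7.071067810058594), 45.0) 77.5
[0.63234255 0.09738458 0.13      ] [0.63164077 0.09700276 0.14      ]
[0.63282973 0.09371408 0.16926391] [np.float64(0.002608288521720103), np.float64(0.0026082885217200173)]
(np.float64(300.34272362521784), np.float64(236.64516844807372)) (np.float64(316.4444588582859), np.float64(229.12630780621154))
```

Run:
```python
from h import *
rows((.512,.0795,.240),(.6446,.0983,.091))
```

```text
t 13.7 p [0.4085 0.0579 0.8257] F [ 0.2 -0.  -0.3] w 0.0655 q [0.14 0.09 1.36 2.12 0.   0.03]
[[-0.742 -0.116  0.661]
 [-0.071  0.993  0.094]
 [-0.667  0.023 -0.745]]
   [31.2 -0.4 50.7] cm
   [31.2 -0.4 70.7] cm
```

{"name": "step_arm", "arguments": {"plan": [{"travel": [2,0,3.4],"turn": 0},{"travel": [4.2,0,6.8],"turn": 0},{"travel": [6.3,0,10.1],"turn": 0},{"travel": [8.4,0,13.5],"turn": 0},{"travel": [10.4,-0.1,16.9],"turn": 0}]}}

```text
t: 14.2
position: [0.4366, 0.0642, 0.6735]
tcp_rot: [-0.05, 0.932, 0.031, 0.357]
contact_force: [0.9, 0.1, 0.5]
width: 0.0654
```

{"name": "step_arm", "arguments": {"plan": [{"travel": [2,0,3.4],"turn": 0},{"travel": [4.2,0,6.8],"turn": 0},{"travel": [6.3,0,10.1],"turn": 0},{"travel": [8.4,0,13.5],"turn": 0},{"travel": [10.4,-0.1,16.9],"turn": 0}]}}

```text
t: 14.7
position: [0.4705, 0.0716, 0.4767]
tcp_rot: [-0.05, 0.933, 0.031, 0.355]
contact_force: [1.3, -1.0, 0.1]
width: 0.0651
```

{"name": "step_arm", "arguments": {"plan": [{"travel": [2,0,3.4],"turn": 0},{"travel": [4.2,0,6.8],"turn": 0},{"travel": [6.3,0,10.1],"turn": 0},{"travel": [8.4,0,13.5],"turn": 0},{"travel": [10.4,-0.1,16.9],"turn": 0}]}}

```text
t: 15.2
position: [0.5047, 0.079, 0.2817]
tcp_rot: [-0.05, 0.933, 0.031, 0.355]
contact_force: [1.2, -0.1, -0.8]
width: 0.0649
```

Run:
```python
from h import *
rows((.512,.0795,.240),(.6446,.0983,.091))
c=vision.camera_info('wrist')
im=vision.grab_frame('wrist')[:,:,::-1].copy();cv2.imwrite('pics/w7.png',im)
print(proj(c,(.632,.0965,.14)),proj(c,(.632,.0965,.04)))
```

```text
t 15.2 p [0.5047 0.079  0.2817] F [ 1.2 -0.1 -0.8] w 0.0649 q [ 0.17 -0.29 -0.8   0.33 -0.02  0.05]
[[-0.743 -0.116  0.659]
 [-0.072  0.993  0.094]
 [-0.666  0.022 -0.746]]
   [ 2.2 -0.1  3.6] cm
   [ 2.2 -0.1 23.6] cm
(np.float64(313.9928679147629), np.float64(210.35091935740428)) (np.float64(312.16482806712685), np.float64(135.57914112148973))
```

View pics/w7.png

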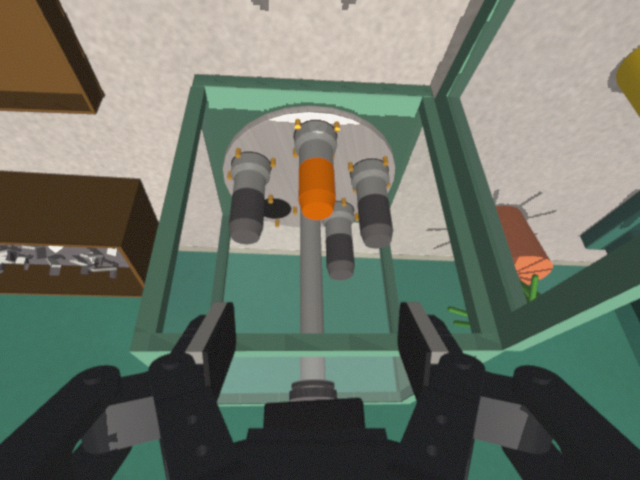

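{"name": "step_arm", "arguments": {"plan": [{"travel": [1.1,0,2],"turn": 0},{"travel": [2.1,0.1,4],"turn": 0},{"travel": [2.1,0.1,7],"turn": 0},{"travel": [2.1,0.1,10],"turn": 0},{"travel": [2.1,0.1,11],"turn": 0}]}}

```text
t: 15.75
position: [0.5625, 0.0888, 0.1861]
tcp_rot: [-0.05, 0.933, 0.031, 0.354]
contact_force: [-0.6, -0.1, -0.3]
width: 0.0652
```

Run:
```python
from h import *
rows((.6446,.0995,.091))
c=vision.camera_info('wrist')
im=vision.grab_frame('wrist')[:,:,::-1].copy();cv2.imwrite('pics/w8.png',im)
for X in [(.632,.097,.14),(.632,.097,.12),(.632,.097,.04)]:print(proj(c,X))
def blob(im):
    h=cv2.cvtColor(im,cv2.COLOR_BGR2HSV);m=cv2.inRange(h,(4,150,90),(16,255,255));m[:, :250]=0;m[:,400:]=0
    cn=max(cv2.findContours(m,0,2)[0],key=cv2.contourArea);return cv2.boundingRect(cn)
print(blob(cv2.imread('pics/w7.png')),blob(im))
```

```text
t 15.75 p [0.5625 0.0888 0.1861] F [-0.6 -0.1 -0.3] w 0.0652 q [ 0.17 -0.06 -0.92 -0.02 -0.02  0.05]
[[-0.744 -0.116  0.658]
 [-0.072  0.993  0.094]
 [-0.664  0.022 -0.747]]
   [ 0.1 -0.1 12.6] cm
(np.float64(312.80839199108965), np.float64(273.40435930879715))
(np.float64(312.303178201637), np.float64(248.3706746718059))
(np.float64(310.6155683719123), np.float64(164.74846730215376))
(299, 158, 37, 62) (290, 199, 51, 84)
```

View pics/w8.png

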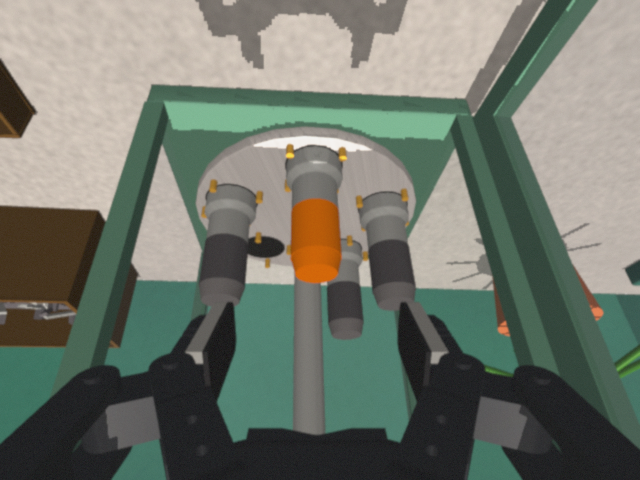

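{"name": "step_arm", "arguments": {"plan": [{"travel": [0,0,3],"turn": 0},{"travel": [0,0,6],"turn": 0},{"travel": [0.1,0,9],"turn": 0},{"travel": [0.1,0,11.2],"turn": 0},{"travel": [0.1,0,12.5],"turn": 0}]}}

```text
t: 16.3
position: [0.6452, 0.1007, 0.0946]
tcp_rot: [-0.05, 0.933, 0.031, 0.356]
contact_force: [-0.8, 0.5, 0.0]
width: 0.0647
```

Run:
```python
from h import *
rows((.6446,.0995,.091))
cv2.imwrite('pics/w9.png',vision.grab_frame('wrist')[:,:,::-1])
```

```text
t 16.3 p [0.6452 0.1007 0.0946] F [-0.8  0.5  0. ] w 0.0647 q [ 0.16  0.24 -0.92 -0.32 -0.01  0.05]
[[-0.742 -0.116  0.66 ]
 [-0.072  0.993  0.094]
 [-0.667  0.022 -0.745]]
   [ 0.3 -0.1  0.2] cm
```

View pics/w9.png

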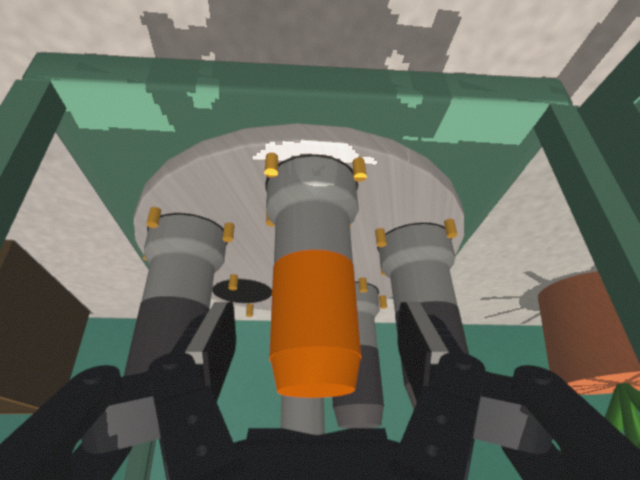

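{"name": "step_arm", "arguments": {"plan": [{"travel": [0.3,0,0.3],"turn": 0},{"travel": [0.5,0,0.7],"turn": 0},{"travel": [0.5,0,0.7],"turn": 0},{"travel": [0.5,0,0.7],"turn": 0},{"travel": [0.5,0,0.7],"turn": 0}]}}

```text
t: 16.85
position: [0.6455, 0.1009, 0.0877]
tcp_rot: [-0.05, 0.932, 0.031, 0.357]
contact_force: [0.3, 0.6, -0.5]
width: 0.0656
```

{"name": "step_arm", "arguments": {"plan": [{"travel": [0,0,0],"turn": 0},{"travel": [0,0,0],"turn": 0},{"travel": [0,0,0],"turn": 0},{"travel": [0,0,0],"turn": 0},{"travel": [0,0,0],"turn": 0}], "fingers": 255, "force": 60}}

```text
t: 17.35
position: [0.6461, 0.1008, 0.0877]
tcp_rot: [-0.05, 0.932, 0.031, 0.357]
contact_force: [-1.6, -1.2, 4.7]
width: 0.0324
```

Run:
```python
from h import *
st()
cv2.imwrite('pics/w10.png',vision.grab_frame('wrist')[:,:,::-1])
```

```text
t 17.35 p [0.6461 0.1008 0.0877] F [-1.6 -1.2  4.7] w 0.0324 q [ 0.16  0.26 -0.93 -0.35 -0.01  0.05]
[[-0.74  -0.116  0.663]
 [-0.071  0.993  0.094]
 [-0.669  0.022 -0.743]]
```

View pics/w10.png

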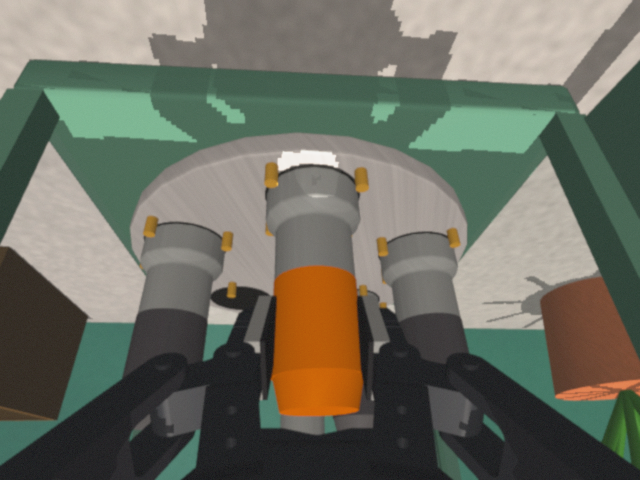

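{"name": "step_arm", "arguments": {"plan": [{"travel": [-0.2,0,-0.2],"turn": 0},{"travel": [-0.5,0,-0.5],"turn": 0},{"travel": [-0.8,0,-0.8],"turn": 0},{"travel": [-1.1,0,-1.2],"turn": 0},{"travel": [-1.1,0,-1.2],"turn": 0}]}}

```text
t: 17.9
position: [0.6462, 0.1006, 0.1043]
tcp_rot: [-0.05, 0.932, 0.031, 0.357]
contact_force: [-0.1, 0.7, -2.3]
width: 0.0329
```

Run:
```python
from h import *
rows((.646,.101,.1045),(.60,.099,.107),(.45,.09,.125))
cv2.imwrite('pics/w11.png',vision.grab_frame('wrist')[:,:,::-1])
```

```text
t 17.9 p [0.6462 0.1006 0.1043] F [-0.1  0.7 -2.3] w 0.0329 q [ 0.16  0.22 -0.91 -0.29 -0.01  0.05]
[[-0.74  -0.116  0.662]
 [-0.071  0.993  0.094]
 [-0.669  0.023 -0.743]]
   [-0.  0. -0.] cm
   [ 3.3  0.4 -3.3] cm
   [ 13.2   1.3 -14.6] cm
```

View pics/w11.png

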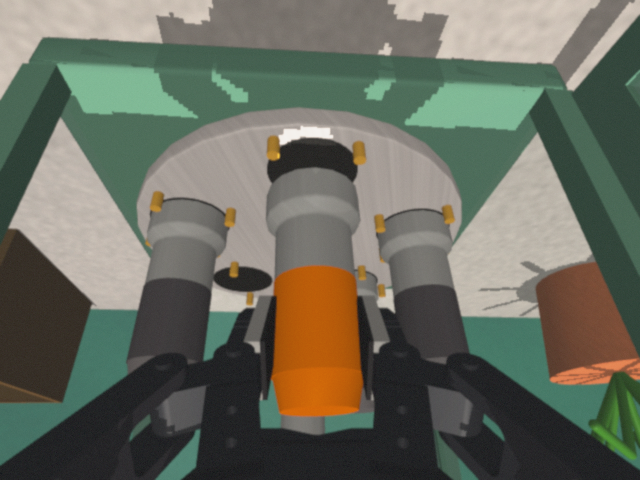

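{"name": "step_arm", "arguments": {"plan": [{"travel": [1.2,0.1,-1.2],"turn": 0},{"travel": [3.3,0.4,-3.3],"turn": 0},{"travel": [6.3,0.7,-6.6],"turn": 0},{"travel": [9.5,1,-10.2],"turn": 0},{"travel": [12.2,1.2,-13.3],"turn": 0}]}}

```text
t: 18.45
position: [0.4628, 0.0907, 0.1196]
tcp_rot: [-0.05, 0.933, 0.031, 0.355]
contact_force: [-0.6, 0.7, -1.5]
width: 0.0327
```

Run:
```python
from h import *
rows((.44,.07,.18),(.46,-.10,.18),(.567,-.24,.14),(.567,-.2395,.054))
```

```text
t 18.45 p [0.4628 0.0907 0.1196] F [-0.6  0.7 -1.5] w 0.0327 q [ 0.24 -0.11 -1.22 -0.26 -0.07  0.11]
[[-0.743 -0.116  0.659]
 [-0.072  0.993  0.094]
 [-0.666  0.022 -0.746]]
   [-2.2 -1.7 -6.2] cm
   [ -2.4 -18.8  -6.5] cm
   [ -6.7 -34.    2.2] cm
   [ -1.  -34.1   8.7] cm
```

{"name": "step_arm", "arguments": {"plan": [{"travel": [-1,-0.5,-1.5],"turn": 0},{"travel": [-2.5,-2,-3.5],"turn": 0},{"travel": [-3.2,-5,-5],"turn": 0},{"travel": [-3.2,-9,-5.5],"turn": 0},{"travel": [-3.2,-13,-5.5],"turn": 0}]}}

```text
t: 18.95
position: [0.4685, -0.0417, 0.1825]
tcp_rot: [-0.051, 0.932, 0.031, 0.358]
contact_force: [1.4, 0.5, -2.2]
width: 0.0328
```

Run:
```python
from h import *
rows((.50,-.14,.17),(.567,-.24,.14),(.567,-.2395,.054))
```

```text
t 18.95 p [ 0.4685 -0.0417  0.1825] F [ 1.4  0.5 -2.2] w 0.0328 q [-0.3  -0.23 -1.05  0.06  0.29 -0.3 ]
[[-0.738 -0.118  0.665]
 [-0.073  0.993  0.094]
 [-0.671  0.021 -0.741]]
   [ -0.8 -10.2   2.1] cm
   [ -3.  -20.9   7.8] cm
   [  2.8 -21.1  14.2] cm
```

{"name": "step_arm", "arguments": {"plan": [{"travel": [-0.4,-4.5,1],"turn": 0},{"travel": [-1,-9,2.5],"turn": 0},{"travel": [-1.8,-13.5,4.5],"turn": 0},{"travel": [-2.5,-17.5,6.3],"turn": 0},{"travel": [-3,-20.9,7.8],"turn": 0}]}}

```text
t: 19.45
position: [0.5673, -0.2421, 0.137]
tcp_rot: [-0.049, 0.933, 0.03, 0.356]
contact_force: [0.0, -0.0, -1.3]
width: 0.0327
```

Run:
```python
from h import *
rows((.567,-.2395,.14),(.567,-.2395,.062),(.567,-.2395,.053))
for n in ['top','scene','wrist']: cv2.imwrite(f'pics/{n}12.png',vision.grab_frame(n)[:,:,::-1])
crop(cv2.imread('pics/scene12.png'),270,180,470,440,2.3,'pics/sc12.png')
```

```text
t 19.45 p [ 0.5673 -0.2421  0.137 ] F [ 0.  -0.  -1.3] w 0.0327 q [-0.68  0.18 -0.78  0.06  0.51 -0.63]
[[-0.741 -0.114  0.662]
 [-0.071  0.993  0.092]
 [-0.668  0.021 -0.744]]
   [-0.2  0.3 -0.2] cm
   [5.  0.1 5.6] cm
   [5.6 0.1 6.3] cm
```

View pics/sc12.png

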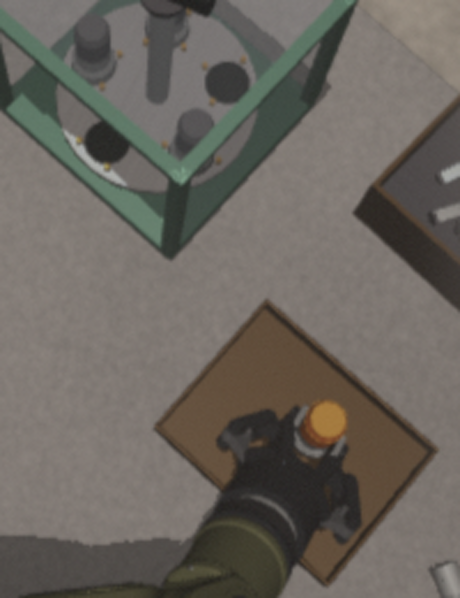

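View pics/wrist12.png

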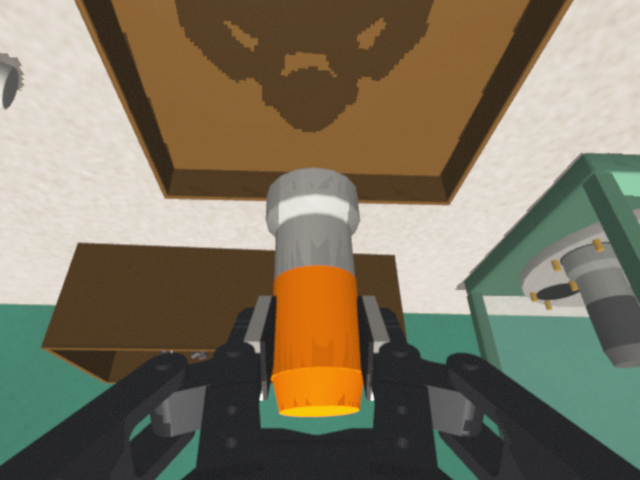

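{"name": "step_arm", "arguments": {"plan": [{"travel": [1,0,1.1],"turn": 0},{"travel": [2.3,0,2.5],"turn": 0},{"travel": [3.6,0,4],"turn": 0},{"travel": [4.7,0,5.2],"turn": 0},{"travel": [5.3,0,5.9],"turn": 0}]}}

```text
t: 20.1
position: [0.5643, -0.2349, 0.0567]
tcp_rot: [-0.05, 0.933, 0.032, 0.355]
contact_force: [0.1, 0.2, -1.7]
width: 0.033
```

Run:
```python
from h import *
rows((.567,-.2395,.052))
for n in ['scene','wrist']: cv2.imwrite(f'pics/{n}13.png',vision.grab_frame(n)[:,:,::-1])
```

```text
t 20.1 p [ 0.5643 -0.2349  0.0567] F [ 0.1  0.2 -1.7] w 0.033 q [-0.67  0.32 -0.9  -0.2   0.5  -0.63]
[[-0.743 -0.117  0.659]
 [-0.071  0.993  0.096]
 [-0.666  0.025 -0.746]]
   [ 0.1 -0.5  0.5] cm
```

View pics/wrist13.png

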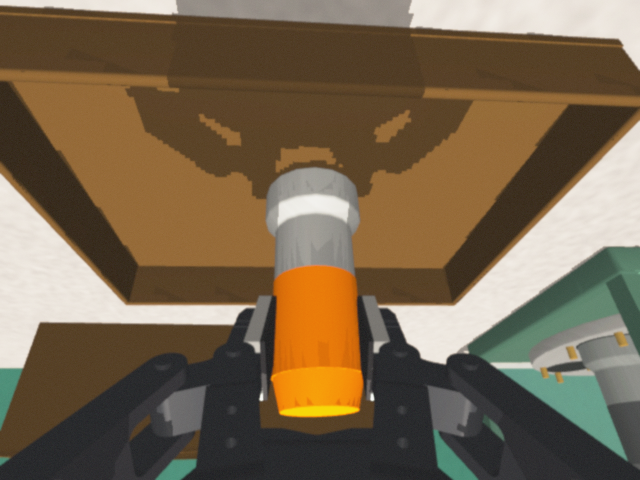

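Inside the tray, about 5 mm above the floor. Lower slowly until contact.

{"name": "step_arm", "arguments": {"plan": [{"travel": [0.1,0,0.1],"turn": 0},{"travel": [0.2,0,0.2],"turn": 0},{"travel": [0.25,0,0.3],"turn": 0},{"travel": [0.3,0,0.35],"turn": 0},{"travel": [0.3,0,0.35],"turn": 0}]}}

```text
t: 20.7
position: [0.5664, -0.237, 0.054]
tcp_rot: [-0.05, 0.932, 0.031, 0.356]
contact_force: [-0.2, 0.0, -1.6]
width: 0.0324
```

Run:
```python
from h import *
for i in range(2):
  st(); vision.grab_frame('wrist')
```

```text
t 20.7 p [ 0.5664 -0.237   0.054 ] F [-0.2  0.  -1.6] w 0.0324 q [-0.67  0.33 -0.9  -0.21  0.51 -0.63]
[[-0.741 -0.116  0.662]
 [-0.072  0.993  0.094]
 [-0.668  0.022 -0.744]]
t 20.75 p [ 0.5663 -0.237   0.0539] F [-0.7 -0.3 -2.1] w 0.0319 q [-0.67  0.33 -0.9  -0.21  0.51 -0.63]
[[-0.741 -0.116  0.662]
 [-0.071  0.993  0.094]
 [-0.668  0.022 -0.744]]
```

Still carrying the weight (no contact yet); go on ~1.5 mm at a time.

{"name": "step_arm", "arguments": {"plan": [{"travel": [0.05,0,0.05],"turn": 0},{"travel": [0.1,0,0.1],"turn": 0},{"travel": [0.1,0,0.15],"turn": 0},{"travel": [0.1,0,0.15],"turn": 0},{"travel": [0.1,0,0.15],"turn": 0}]}}

```text
t: 21.3
position: [0.5665, -0.2368, 0.0519]
tcp_rot: [-0.05, 0.932, 0.031, 0.356]
contact_force: [0.4, 0.1, -2.2]
width: 0.0327
```

{"name": "step_arm", "arguments": {"plan": [{"travel": [0.03,0,0.03],"turn": 0},{"travel": [0.05,0,0.05],"turn": 0},{"travel": [0.05,0,0.1],"turn": 0},{"travel": [0.05,0,0.1],"turn": 0},{"travel": [0.05,0,0.1],"turn": 0}]}}

```text
t: 21.8
position: [0.5674, -0.2369, 0.0517]
tcp_rot: [-0.051, 0.932, 0.031, 0.357]
contact_force: [-2.5, 0.8, 4.2]
width: 0.0327
```

{"name": "step_arm", "arguments": {"plan": [{"travel": [0,0,0],"turn": 0},{"travel": [0,0,0],"turn": 0},{"travel": [0,0,0],"turn": 0},{"travel": [0,0,0],"turn": 0},{"travel": [0,0,0],"turn": 0}], "fingers": 50}}

```text
t: 22.3
position: [0.5667, -0.2368, 0.0507]
tcp_rot: [-0.05, 0.933, 0.031, 0.356]
contact_force: [-0.1, 0.5, -0.2]
width: 0.0687
```

Run:
```python
from h import *
st(); cv2.imwrite('pics/w14.png',vision.grab_frame('wrist')[:,:,::-1])
```

```text
t 22.3 p [ 0.5667 -0.2368  0.0507] F [-0.1  0.5 -0.2] w 0.0687 q [-0.67  0.34 -0.9  -0.22  0.5  -0.63]
[[-0.741 -0.116  0.661]
 [-0.071  0.993  0.094]
 [-0.668  0.023 -0.744]]
```

View pics/w14.png

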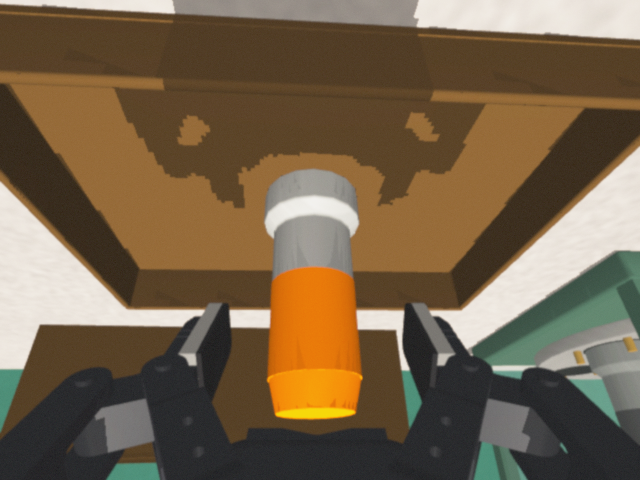

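{"name": "step_arm", "arguments": {"plan": [{"travel": [0,0,-1.5],"turn": 0},{"travel": [0,0,-4],"turn": 0},{"travel": [0,0,-8],"turn": 0},{"travel": [0,0,-12],"turn": 0},{"travel": [0,0,-16],"turn": 0}]}}

```text
t: 22.85
position: [0.4598, -0.2514, 0.1708]
tcp_rot: [-0.05, 0.933, 0.031, 0.356]
contact_force: [0.7, -0.9, -0.6]
width: 0.0689
```

{"name": "step_arm", "arguments": {"plan": [{"travel": [0,0,-4],"turn": 0},{"travel": [0,0,-8],"turn": 0},{"travel": [0,0,-12],"turn": 0},{"travel": [0,0,-12],"turn": 0},{"travel": [0,0,-12],"turn": 0}]}}

```text
t: 23.35
position: [0.3815, -0.2642, 0.2599]
tcp_rot: [-0.05, 0.932, 0.03, 0.357]
contact_force: [-0.1, -0.1, 0.3]
width: 0.0687
```

Run:
```python
from h import *
st()
for n in ['top','scene','wrist']: cv2.imwrite(f'pics/{n}15.png',vision.grab_frame(n)[:,:,::-1])
crop(cv2.imread('pics/scene15.png'),170,90,470,440,1.7,'pics/sc15.png')
c=vision.camera_info('wrist')
print(proj(c,(.553,-.241,.104)),proj(c,(.553,-.241,.004)))
```

```text
t 23.35 p [ 0.3815 -0.2642  0.2599] F [-0.1 -0.1  0.3] w 0.0687 q [-1.09 -0.11 -0.67  0.72  0.68 -1.09]
[[-0.741 -0.114  0.662]
 [-0.072  0.993  0.091]
 [-0.668  0.02  -0.744]]
(np.float64(312.12794215449975), np.float64(225.28644447380117)) (np.float64(310.5084252305941), np.float64(155.92936675339269))
```

View pics/sc15.png

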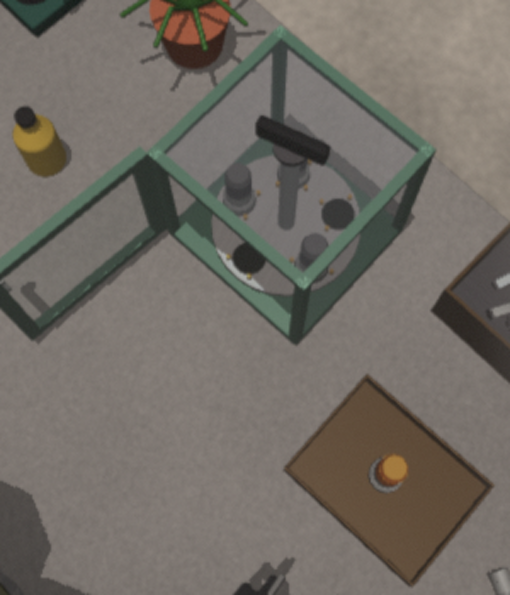

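View pics/top15.png

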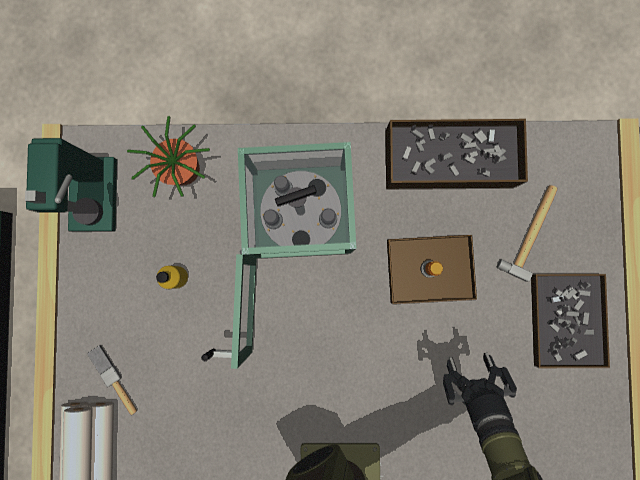

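View pics/wrist15.png

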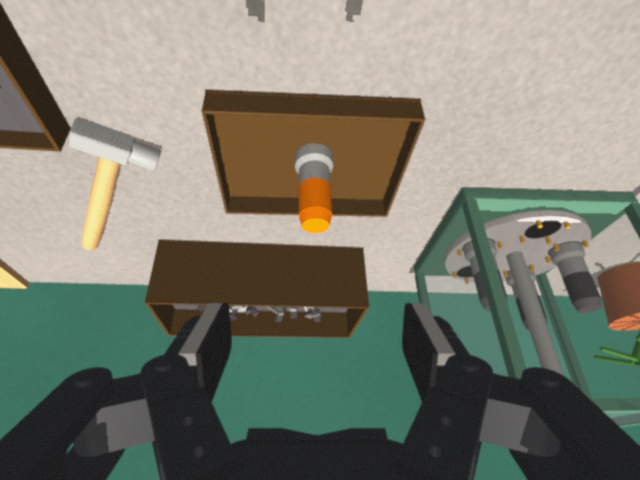

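The wrist, scene and top pictures show the spindle standing mid-tray. Its cap is at wrist pixel (315,226), where (312,225) was predicted for upright. The door is square to the front, the three grey spindles are in their pockets, and the oil bottle is still at (172,276) in the top view. The arm is clear of everything.

```bash
python3 -c "
from plant import sign_off; print(sign_off())"
```

```text
the job is handed in; nothing more can be done
None
```

The job is handed in at about 23.5 s of the 72 s. The orange-capped spindle is standing in the tray. sign_off gave no verdict, so this rests on my own checks.

**What I did**
- **Door:** I pulled it open by the handle to about 1.65 rad. That is an estimate from the arc travelled plus the starting gap.
- **Carousel:** I gripped the T-bar and turned it 84° clockwise, which brought the orange spindle to face the doorway.
- **Lean:** The moves offer no tilt, so I drove the arm repeatedly upward past its reach. Joints 3 and 4 sat at their limits, and the hand settled at about 42° and kept that lean.
- **Spindle:** I gripped it through the doorway, lifted it about 16 mm and carried it out. I then lowered it onto the tray floor until I felt contact (about 4 N), released it and backed away.

**Last checks**
- The spindle stands upright near the tray's middle. Its cap and foot are within a few pixels of where the wrist camera should see them.
- The three grey spindles are upright in their pockets, the door is wide open, and the oil bottle is where it was.
- The gripper is open and nothing is touching the robot (about 0.3 N, which is noise).

**What disagreed**
- Two-view heights on blurred points were off by up to 29 mm: the orange cap came out at 157 mm and later 169 mm against 140 mm. I used known-height rays for its position, and two wrist views were consistent with the 140 mm.
- My colour fit of the T-bar after the turn was spoiled by a dark pocket beside it, so I discarded it. I relied on the commanded turn and the pictures instead.

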